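Loosen the left-hand nut of the foot-ring grinder

ROBOT

A 6-joint arm with a two-finger parallel gripper is mounted at the origin on the work surface. World frame = base frame: x ahead of the robot, y to its left, z up, the work surface at z = 0. Lengths are in m, angles in rad, forces in N, time in s.
With the tool pointing down it reaches from about 0.35 to 0.85 m from the base axis. Payload 8.1 kg.
Tool frame: the origin (TCP) lies at the very end of the fingers, on their centre line; the grasp point (between the pads) lies 19 mm behind it; z points along the fingers, y is the direction in which the jaws open and shut (so a half turn about z gives the same grasp; the last joint's range is limited). The gripper opens to 93 mm and grips with 3 to 60 N. Pads are 15 mm wide; open, the fingers measure 128 mm over their backs; the gripper's body (75 mm by 188 mm) begins 65 mm behind the grasp point.
Start: joints at [-1.309, 0.13, 1.488, -0, 1.523, -0.085], TCP at [0.204, -0.564, 0.219] pointing down, gripper open.
Joint ranges: [-2.96, 2.96], [-0.89, 2.26], [0.02, 2.5], [-1.34, 4.48], [0, 2.73], [-2.66, 2.66]. Speed limits (rad/s): [2.39, 2.39, 2.79, 3.14, 3.14, 3.14].

INTERFACE

Orientations are given as a rotation vector (axis times angle).
In Python, from plant import * gives the robot as it stands.
- The arm moves only by the tool apply_moves, never from a script. Its argument "commands" is one flat list of numbers, 7 for each row, row after row: the shift along the world's x, y, z in cm, then the turn, a rotation vector about the world's x, y, z in rad, then the finger opening in cm, from 0 to 9.3. A call has 1 to 8 rows; each row shifts and turns the pose as measured when the row begins; what a row does not reach is not made up. A row lasts 1/8 s, in which the tool goes at most 62.5 mm and 10.7 degrees, less where a joint would pass 70% of its speed; a pose out of reach is approached as far as the arm can. A call with a gripper value outside its range is refused whole. The fingers move at their own pace and stop on an object; "squeeze" is the grip in N (left out, the last holds). Time passes only in rows, so rows that do not move let the fingers close. It gives the time, the measured TCP pose, the force and the opening at its end, in the units of the state.
- read_state(): the state, without advancing time (a new reading comes with each control period).
- read_camera(name): name is "side" or "top"; returns (picture, depth): 420x560x3 uint8, blue, green, red; 420x560 float32, m along the optical axis (not along the pixel's ray), 0 where there is no reading.
- camera_model(name): a dict with "intrinsics" (3x3 intrinsics, pixels), "R" (3x3) and "t" (3): a world point X has camera coordinates R X + t. Camera axes: x right, y down, z forward; pixel columns grow to the right and rows downward; lengths in m; the calibration is good to about 2 mm. A picture is of the moment at which its call begins. camera_model takes no time and is no camera call.
- close_job(): hands the job in, once; it reports no verdict.
Trained networks look in the newest picture that a camera, given by its name, has taken for a name from the list of things; names that differ only in an ending like _2 or _b are one class to them, and where a whole thing is asked for, a point or a joint stands for the part that bears it (a point fixed in the world has none). Each returns a list of dicts, best first, with "conf" (0 to 1); they miss things now and then, are a little off and sometimes report something else, mostly with a low value. They report only what shows in the picture. A call takes as long as a camera call.
- find_in(query, camera): "point" ([x, y, z] in m, in the coordinates of the camera as it stood for that picture, good to about 4 mm: the middle of the surface that is visible of it).
- cut_out(query, camera): "mask" (420x560 bool, what is visible of it).
- spot_point(query, camera): "point" ([x, y, z] in m, in the coordinates of the camera as it stood for that picture, good to about 4 mm: a listed point, or the origin of a listed thing).
The state is a dict: "t": time; "q": joint angles; "dq": joint speeds; "joint_torque": joint torques, N m; "tool_pos": TCP position; "orientation": TCP orientation; "force": force on the tool from outside, world axes, zero at the start; "wrist_torque": the same for the moment, N m; "opening": finger opening in m.
Only numpy, scipy, OpenCV 4.12 (cv2) and the standard library are available. Lean on these libraries where they do the work, as an engineer would, in place of code of your own. Each camera call takes 0.05 s, during which the arm holds its last target. There are 200 camera calls.

TASK

The abrasive disc of the green foot-ring grinder is due for a change: loosen the wing nut that clamps it by a fifth of a turn (72 degrees) or more. It has a left-hand thread, so it gives when turned clockwise seen from above and is hard up against its stop the other way. Do not turn the nut of the wooden-topped turntable beside it, and leave the raw brown clay ring where it stands.

Things in the scene. Friction and masses are not known exactly. Their poses are not given: they have to be found in the camera images.
- grinder_nut_grip (a point): Centre of the grip bar of the grinder's wing nut, on its vertical turning axis, 106 mm above the table. Steel bar, red stripe on top: 64 mm long (this point's x), 16 thick (y), 30 tall (z up), from 91 to 121 mm high, on a hub 42 mm across; turns with the nut. Grinder: fixed, green, round, 200 mm across, dark flat disc 160 mm across, top at 71 mm; stands left or right.
- grinder_nut (a joint): Turn of the grinder's nut, rad: 0 at the start, fully tight; grows as it is turned clockwise seen from above (loosening), to a stop at 2.0. It cannot go below 0. Steady friction of about 0.12 N m, no spring: it stays where it is left. Its height does not change.
- turntable_nut (a joint): Turn of the other wing nut, rad: same shape and heights, but a dark grey stripe on top. It sits on the fixed turntable (grey foot 190 mm across, pale wooden disc 160 mm across), on the other side, at least 240 mm from the grinder's axis. 0 at the start, grows anticlockwise seen from above (ordinary thread). To be left alone.
- clay_ring: Raw dark brown clay ring, an open-topped dish 90 mm across and 40 mm tall, standing loose on the table at the outer side of one of the two machines, left or right. Origin at the centre of its underside, z up. To be left alone. A pale plaster ring of the same shape stands on the opposite side.

How it is judged:
On the way:
1. the grinder's nut has been broken loose clockwise (more than 0.3 rad) (value of joint grinder_nut above 0.3 rad), for 0.1 s.
At the end, for the whole second after the job is handed in: The grinder's nut stands at least 1.15 rad (66 degrees) clockwise of tight and is at rest; the turntable's nut has turned less than 0.17 rad (10 degrees) and the clay ring is within 20 mm of where it stood (value of joint grinder_nut above 1.15 rad and velocity of joint grinder_nut below 0.05 rad/s and value of joint turntable_nut below 0.17 rad and distance of clay_ring from where it was at the start of the episode below 0.02 m); the robot touches nothing.
It fails at once if the turntable's nut is turned by more than 10 degrees (value of joint turntable_nut above 0.17 rad).
It fails at once if the clay ring is shoved more than 20 mm or tipped (distance of clay_ring from where it was at the start of the episode above 0.02 m or angle between clay_ring's own z axis and vertical above 0.3 rad).
It also fails if it takes over 32 s, if anything falls off the work surface, if the arm or the gripper's body presses on something with over 40 N, if the wrist force passes 120 N, or if a joint passes its speed limit or range.

## Working session

There is one attempt and no reset: what is moved stays moved. The work goes in short steps, Python scripts to look and compute and a tool call to move; the robot and the scene stay as the last step left them, time stands still between calls to the robot, and variables do not carry over. Pictures are saved under pics/ and viewed, about 8 in all and at most 12, crops included, and the job is handed in when it is done.

Besides the shell and the picture viewer there is one more tool, called after "Request:" as name(argument=value, ...) on one line, values as JSON. apply_moves: Moves the arm, as the interface text tells. Its arguments: {"type":"object","properties":{"commands":{"type":"array"},"squeeze":{"type":"number"}},"required":["commands"]}

```bash
mkdir -p pics; cat > h.py <<'E'
from plant import *
import numpy as np, cv2
def w(p,c):
    m=camera_model(c); return np.array(m["R"]).T@(np.array(p)-np.array(m["t"]))
E
python3 - <<'E'
from h import *
for c in ("top","side"):
    im,d=read_camera(c); cv2.imwrite(f"pics/{c}1.png",im); np.save(f"{c}1.npy",d)
    for q in ("grinder_nut_grip","turntable_nut","clay_ring"):
        for f in (spot_point,find_in):
            try: print(c,q,f.__name__,[(w(r["point"],c).round(3),round(r["conf"],2)) for r in f(q,c)])
            except Exception as e: print(c,q,e)
s=read_state();print(s["t"],s["tool_pos"],s["orientation"],s["opening"])
E
```

```text
top grinder_nut_grip call [(array([ 0.607, -0.132,  0.106]), 0.63)]
top grinder_nut_grip call [(array([ 0.608, -0.127,  0.116]), 0.67)]
top turntable_nut it knows: clay_ring, grinder_nut_grip
top turntable_nut call [(array([0.597, 0.137, 0.121]), 0.62)]
top clay_ring call [(array([0.508, 0.428, 0.004]), 0.66)]
top clay_ring call [(array([0.516, 0.434, 0.011]), 0.88)]
side grinder_nut_grip call [(array([ 0.604, -0.131,  0.106]), 0.93)]
side grinder_nut_grip call [(array([ 0.598, -0.12 ,  0.107]), 0.8)]
side turntable_nut it knows: clay_ring, grinder_nut_grip
side turntable_nut call [(array([0.596, 0.142, 0.105]), 0.95)]
side clay_ring call [(array([0.511, 0.428, 0.005]), 0.56)]
side clay_ring call [(array([0.516, 0.425, 0.017]), 0.61)]
0.6 [ 0.20393327 -0.56429073  0.21865004] [3.09445770e+00 5.41936280e-01 1.04368212e-05] 0.09297050382770296
```

View pics/top1.png

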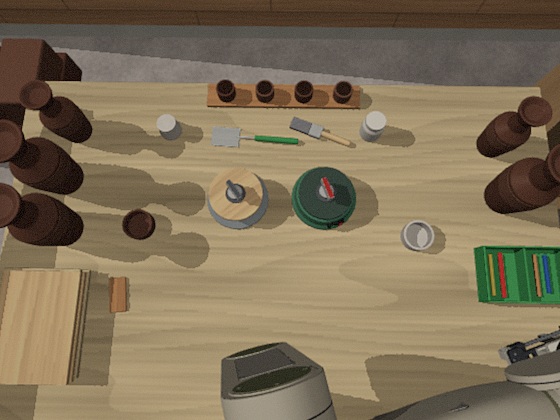

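View pics/side1.png

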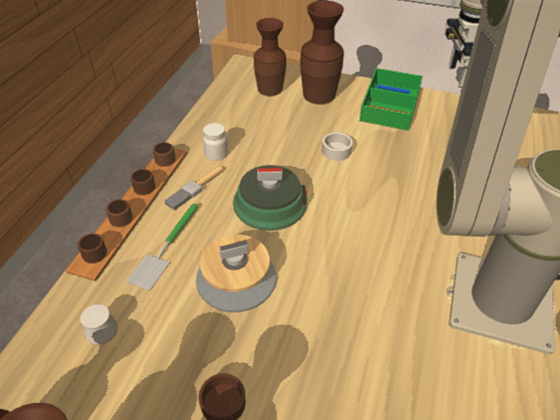

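The top view shows the green grinder at about (323,197) with its red-striped bar at (327,188). The turntable is at (238,200), the clay ring is at (138,224) on the far left, and the plaster ring is at (417,236). The side view agrees. Next I measure the bar's direction.

```bash
cat >> h.py <<'E'
def cloud(c,d):
    m=camera_model(c);K=np.array(m["intrinsics"]);v,u=np.mgrid[:420,:560]
    P=np.stack([(u-K[0,2])/K[0,0]*d,(v-K[1,2])/K[1,1]*d,d],-1)
    return (P-np.array(m["t"]))@np.array(m["R"])
def bar(c,im,d,zr=(0.098,0.13)):
    X=cloud(c,d); b,g,r=[im[...,i].astype(int) for i in range(3)]
    near=np.hypot(X[...,0]-.605,X[...,1]+.131)<.05
    for n,M in (("red",near&(r>110)&(g<80)&(X[...,2]>.08)),("top",near&(X[...,2]>.114)&(X[...,2]<.13))):
        p=X[M]
        if len(p)<5: print(c,n,len(p));continue
        (cx,cy),(a,bb),_=R=cv2.minAreaRect((p[:,:2]*1000).astype(np.float32))
        e=np.linalg.eigh(np.cov(p[:,:2].T))[1][:,-1]
        print(c,n,len(p),"rect c",round(cx),round(cy),"size",round(a),round(bb),"mean",p.mean(0).round(3),"ang",round(np.degrees(np.arctan2(e[1],e[0]))%180,1))
E
python3 - <<'E'
from h import *
for c in("top","side"): bar(c,cv2.imread(f"pics/{c}1.png"),np.load(f"{c}1.npy"))
im=cv2.imread("pics/top1.png")[165:230,285:365]; jm=cv2.imread("pics/side1.png")[150:230,225:315]
cv2.imwrite("pics/crop1.png",np.hstack([cv2.resize(im,(400,400),interpolation=2),cv2.resize(jm,(400,400),interpolation=2)]))
E
```

```text
top red 87 rect c 607 -129 size 58 14 mean [ 0.608 -0.128  0.122] ang 20.4
top top 129 rect c 608 -127 size 64 17 mean [ 0.607 -0.127  0.121] ang 21.1
side red 56 rect c 606 -131 size 54 14 mean [ 0.603 -0.131  0.121] ang 20.1
side top 143 rect c 606 -127 size 61 21 mean [ 0.604 -0.126  0.119] ang 21.5
```

View pics/crop1.png

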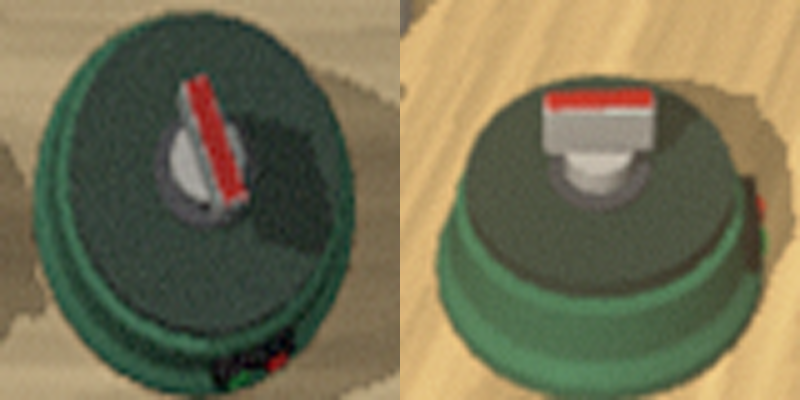

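Request:
apply_moves(commands=[4,4.3,0,0,0,0,9.3,4,4.3,0,0,0,0,9.3,4,4.3,0,0,0,0,9.3,4,4.3,0,0,0,0,9.3,4,4.3,0,0,0,0,8,4,4.3,0,0,0,0,7,4,4.3,0,0,0,0,7,4,4.3,0,0,0,0,7])

```text
t: 1.6
tool_pos: [0.5292, -0.2123, 0.2199]
orientation: [3.093, 0.528, 0.004]
force: [0.2, -1.2, 0.4]
opening: 0.0701
```

Request:
apply_moves(commands=[3.8,4.1,0,0,0,0.02,7,3.5,3.8,0,0,0,0,7,0.3,0.3,-2,0,0,0,7,0,0,-3,0,0,0,7,0,0,0,0,0,0,7])

```text
t: 2.22
tool_pos: [0.6089, -0.1235, 0.1679]
orientation: [3.085, 0.569, 0.004]
force: [0.3, -0.1, 0.4]
opening: 0.0699
```

```bash
python3 - <<'E'
from h import *
for c in ("top","side"):
    im,d=read_camera(c); cv2.imwrite(f"pics/{c}2.png",im); bar(c,im,d)
s=read_state();print(s["t"],s["q"],s["tool_pos"],s["orientation"],s["opening"])
a=cv2.imread("pics/top2.png")[130:260,250:420]; b=cv2.imread("pics/side2.png")[80:260,190:360]
cv2.imwrite("pics/crop2.png",np.hstack([cv2.resize(a,(400,306)),cv2.resize(b,(400,306))]))
E
```

```text
top red 59 rect c 602 -124 size 46 39 mean [ 0.599 -0.13   0.127] ang 17.9
top top 88 rect c 602 -129 size 54 16 mean [ 0.598 -0.13   0.122] ang 19.9
side red 58 rect c 606 -132 size 59 17 mean [ 0.603 -0.131  0.121] ang 22.2
side top 144 rect c 606 -128 size 61 23 mean [ 0.606 -0.125  0.119] ang 23.5
2.325 [-0.28159913  0.20793205  1.4879627  -0.0024868   1.43586401  0.92515074] [ 0.61079537 -0.12436377  0.17164429] [3.08308347 0.56798782 0.01205893] 0.06974327474557411
```

View pics/crop2.png

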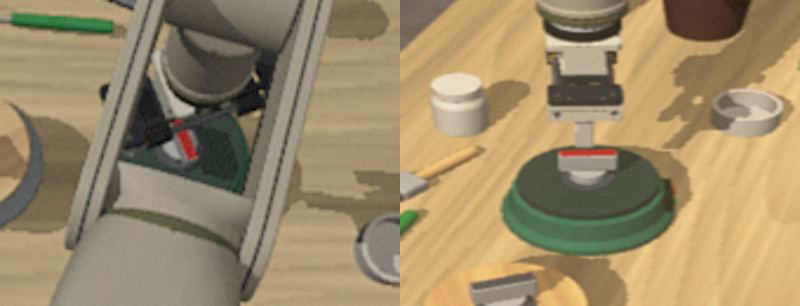

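The crops show the open gripper centred over the red bar: bar at about (185,140) in the left crop, and the finger at (583,135) above the bar at (587,160) in the right crop. I correct by a few mm and descend.

Request:
apply_moves(commands=[-0.4,-0.5,0,0,0,0,7,0,0,-2.5,0,0,0,7,0,0,-2.5,0,0,0,7,0,0,-1.5,0,0,0,7,0,0,0,0,0,0,7])

```text
t: 2.95
tool_pos: [0.6089, -0.1346, 0.1132]
orientation: [3.078, 0.561, 0.028]
force: [0.0, 0.6, 0.9]
opening: 0.07
```

```bash
python3 - <<'E'
from h import *
for i in range(4):
    s=read_state();print(s["t"],s["tool_pos"],s["orientation"],s["force"])
    read_camera("side")
E
```

```text
2.95 [ 0.60891511 -0.13458592  0.11323614] [3.07806351 0.56088016 0.02757245] [0.03454348 0.6110651  0.87959651]
3.0 [ 0.60957713 -0.13473679  0.11425747] [3.07729781 0.56091746 0.02965958] [-0.64272803 -1.14166687  0.50360716]
3.05 [ 0.61008527 -0.13470894  0.11490672] [3.07681137 0.56104923 0.03129853] [-0.09248814  0.36930069  1.05022001]
3.1 [ 0.61036136 -0.13466014  0.11518458] [3.07650941 0.56122952 0.03213958] [-0.72463003 -1.09865952 -0.10007349]
```

Request:
apply_moves(commands=[-0.4,0.5,0,0,0.02,0,7,0,0,-1.0,0,0,0,7,0,0,-0.6,0,0,0,7,0,0,0,0,0,0,7])

```text
t: 3.65
tool_pos: [0.6069, -0.129, 0.0994]
orientation: [3.079, 0.563, 0.002]
force: [0.1, 0.2, 0.1]
opening: 0.07
```

```bash
python3 - <<'E'
from h import *
for i in range(3): im,d=read_camera("side")
bar("side",im,d)
s=read_state();print(s["t"],s["tool_pos"],s["orientation"],s["force"])
cv2.imwrite("pics/side3.png",cv2.resize(im[100:240,200:360],(640,560)))
E
```

```text
side red 0
side top 9 rect c 595 -104 size 59 42 mean [ 0.594 -0.11   0.117] ang 34.3
3.8 [ 0.60736181 -0.12924052  0.10027326] [3.07893791 0.56279256 0.00351714] [ 0.10775289 -0.5943871   0.63221304]
```

View pics/side3.png

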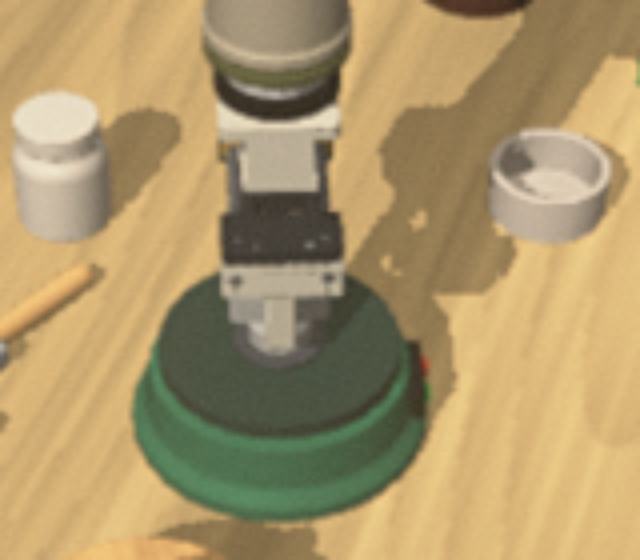

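The side view shows the near finger at (280,325) straddling the bar, clear of the disc. I close on it.

Request:
apply_moves(commands=[0,0,-0.3,0,0,0,4,0,0,0,0,0,0,0.5,0,0,0,0,0,0,0.5,0,0,0,0,0,0,0.5,0,0,0,0,0,0,0.5], squeeze=45)

```text
t: 4.42
tool_pos: [0.6078, -0.1295, 0.0978]
orientation: [3.078, 0.562, 0.005]
force: [-0.6, 0.6, 0.2]
opening: 0.0247
```

Request:
apply_moves(commands=[0,0,0,0,0,0,0.5,0,0,0,0,0,0,0.5])

```text
t: 4.68
tool_pos: [0.6077, -0.1292, 0.0978]
orientation: [3.079, 0.563, 0.005]
force: [0.5, -0.6, 0.1]
opening: 0.0157
```

Gripped: the opening is 16 mm, matching the bar. I turn it clockwise.

Request:
apply_moves(commands=[0,0,0,0,0,-0.12,0.5,0,0,0,0,0,-0.12,0.5,0,0,0,0,0,-0.12,0.5,0,0,0,0,0,-0.12,0.5])

```text
t: 5.18
tool_pos: [0.6077, -0.1295, 0.0978]
orientation: [3.122, -0.207, 0.0]
force: [0.3, 0.6, 0.0]
opening: 0.016
```

```bash
python3 - <<'E'
from h import *
s=read_state();print(s["t"],s["q"],s["tool_pos"],s["orientation"],s["force"],s["wrist_torque"],s["opening"])
E
```

```text
5.175 [-0.28517671  0.2694986   1.55521876 -0.01235398  1.31402112  1.42129543] [ 0.60765092 -0.12948851  0.09780914] [ 3.12243441e+00 -2.07251302e-01  3.27742822e-04] [0.28692217 0.62669579 0.03816854] [0.32211835 0.04281919 0.05502218] 0.015960629270606534
```

Request:
apply_moves(commands=[0,0,0,0,0,-0.13,0.5,0,0,0,0,0,-0.13,0.5,0,0,0,0,0,-0.13,0.5,0,0,0,0,0,-0.13,0.5,0,0,0,0,0,-0.13,0.5,0,0,0,0,0,-0.13,0.5,0,0,0,0,0,-0.13,0.5,0,0,0,0,0,-0.05,0.5])

```text
t: 6.18
tool_pos: [0.6072, -0.1299, 0.0978]
orientation: [2.647, -1.671, -0.01]
force: [-1.3, 0.1, 0.4]
opening: 0.0155
```

```bash
python3 - <<'E'
from h import *
s=read_state();print(s["t"],s["q"],s["tool_pos"],s["orientation"],s["force"],s["wrist_torque"],s["opening"])
E
```

```text
6.175 [-0.28779236  0.2799866   1.54273577 -0.00935062  1.3279701   2.41139092] [ 0.60724018 -0.12992602  0.09779969] [ 2.64714209 -1.67088842 -0.00982995] [-1.30455099  0.14436684  0.4402642 ] [ 0.27801444 -0.16456388  0.08861744] 0.015479280735357192
```

The nut has turned about 85°. I settle, release and lift.

Request:
apply_moves(commands=[0,0,0,0,0,0,0.5,0,0,0,0,0,0,3,0,0,0,0,0,0,5,0,0,0,0,0,0,6,0,0,0,0,0,0,6,0,0,2,0,0,0,6,0,0,4,0,0,0,6,0,0,4,0,0,0,6])

```text
t: 7.18
tool_pos: [0.6046, -0.1293, 0.1988]
orientation: [2.648, -1.665, -0.02]
force: [-0.1, -1.4, 0.0]
opening: 0.0604
```

Request:
apply_moves(commands=[-3,-4,3,0,0,0,6,-3,-5,2,0,0,0,6,-3,-5,0,0,0,0,6,-3,-5,0,0,0,0,6,0,0,0,0,0,0,6,0,0,0,0,0,0,6])

```text
t: 7.92
tool_pos: [0.4845, -0.3252, 0.2675]
orientation: [2.651, -1.663, 0.013]
force: [0.2, 0.4, 1.1]
opening: 0.06
```

```bash
python3 - <<'E'
from h import *
for c in ("top","side"):
    im,d=read_camera(c); cv2.imwrite(f"pics/{c}4.png",im); bar(c,im,d)
    for q in ("turntable_nut","clay_ring"): print(c,q,[(w(r["point"],c).round(3),round(r["conf"],2)) for r in find_in(q,c)])
s=read_state();print(s["t"],s["tool_pos"],s["dq"].round(3),s["force"],s["opening"])
E
```

```text
top red 87 rect c 607 -129 size 14 56 mean [ 0.607 -0.131  0.121] ang 117.3
top top 130 rect c 608 -127 size 16 63 mean [ 0.607 -0.127  0.121] ang 115.8
top turntable_nut []
top clay_ring [(array([0.514, 0.433, 0.01 ]), 0.63)]
side red 54 rect c 604 -128 size 11 56 mean [ 0.605 -0.13   0.12 ] ang 116.0
side top 116 rect c 605 -126 size 17 66 mean [ 0.605 -0.123  0.119] ang 115.3
side turntable_nut [(array([0.593, 0.142, 0.108]), 0.71)]
side clay_ring [(array([0.515, 0.424, 0.014]), 0.81)]
8.225 [ 0.48478506 -0.32416188  0.26596796] [-0.006  0.001  0.003 -0.001 -0.    -0.002] [0.46001984 0.58878815 0.28746424] 0.0599988878954977
```

View pics/side4.png

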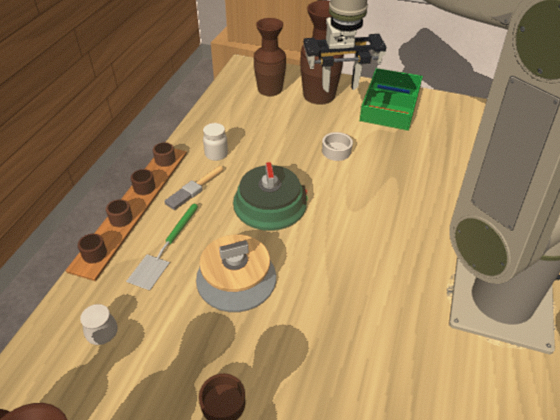

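The bar now lies at 116° (equal to -64°), having started at 20.5°, so it has turned about 85° clockwise. In the picture the nut at (269,175) has turned, while the turntable nut at (234,250) and the clay ring at (222,398) look unmoved. The gripper is clear at (345,50).

```bash
python3 -c "
from plant import *
print(close_job())"
```

```text
the job is handed in; nothing more can be done
None
```

I gripped the grinder's wing nut, turned it about 85° (roughly 1.48 rad) clockwise, released it and backed the arm clear, then handed the job in at about 8.2 s.

- **Grinder nut:** both cameras put the bar at about 21° before and 116° (the same as −64°) after. The arm's own turn came to 85.2°, which agrees.
- **Clay ring:** the detected position matched the first look to within about 3 mm in both cameras.
- **Turntable nut:** the side camera found it unmoved to within about 5 mm and it looks unturned in the picture, but I did not measure its angle. The network missed it in the last top view.
- **Arm:** it was at rest, touching nothing, with forces around 1 N.

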